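# Index the rotary board holder by one hole

## Robot

A 6-joint arm with a two-finger parallel gripper is mounted at the origin on the work surface. World frame = base frame: x ahead of the robot, y to its left, z up, the work surface at z = 0. Lengths are in m, angles in rad, forces in N, time in s.
With the tool pointing down it reaches from about 0.375 to 0.9 m from the base axis. Payload 3.1 kg.
Tool frame: the origin (TCP) lies on the front face of the gripper's body, between the roots of the fingers; the fingertips stand 70 mm ahead of it and the grasp point (between the pads) lies 51 mm ahead of it; z points along the fingers, y is the line along which they close (so a half turn about z gives the same grasp; the last joint's range is limited). The gripper opens to 87 mm and grips with 3 to 60 N. Pads are 19 mm wide; open, the fingers measure 117 mm over their backs; the gripper's body (75 mm by 190 mm) begins 51 mm behind the grasp point.
Start: joints at [-1.329, 0.527, 1.433, -0, 1.181, -0.178], TCP at [0.255, -0.57, 0.292] pointing down, gripper open.
Joint ranges: [-3.08, 3.08], [-0.75, 2.2], [0.22, 2.44], [-1.43, 4.57], [0, 2.65], [-2.85, 2.85]. Speed limits (rad/s): [2.79, 2.79, 3.14, 3.14, 3.14, 3.14].

## Interface

Orientations are given as a unit quaternion [x, y, z, w].
In Python, from rig import robot, cams, ticket gives the robot as it stands. The module is installed in compiled form; this text tells all that it offers.
- The arm moves only by the shell command python3 -m crank 'ROWS' [FORCE]. ROWS is JSON, a list of rows, each a list of 7 numbers: the shift along the tool's x, y, z in cm, then the turn, a rotation vector about the tool's x, y, z in rad, then the closure, from 0 (fully open) to 1 (shut). A call has 1 to 5 rows; each row shifts and turns the commanded pose from where the row before left it, along the tool's axes as they then stand; what a row does not reach is not made up. A row lasts 1/8 s, in which the tool goes at most 62.5 mm and 10.7 degrees, less where a joint would pass 70% of its speed; a pose out of reach is approached as far as the arm can. A call is refused whole if a number of a shift passes 6.25 or a number of a turn 0.188, either way. A call with a gripper value outside its range is refused whole. The fingers move at their own pace and stop on an object; FORCE is the grip in N (left out, the last holds). Time passes only in rows, so rows that do not move let the fingers close. It gives the time, the measured TCP pose, the force, the opening and the grip force at its end, in the units of the state.
- robot.get_obs(): the state, without advancing time (a new reading comes with each control period).
- cams.camera(name): name is "scene" or "top"; returns the picture (420x560x3 uint8, red, green, blue); there is no depth.
- cams.camera_info(name): a dict with "intrinsics" (3x3 intrinsics, pixels), "pose" (4x4, takes a point from camera to world coordinates). Camera axes: x right, y down, z forward; pixel columns grow to the right and rows downward; lengths in m; the calibration is good to about 2 mm. A picture is of the moment at which its call begins. camera_info takes no time and is no camera call.
- ticket.hand_in(): hands the job in; it is judged then, once.
The state is a dict: "time": time; "q": joint angles; "joint_velocities": joint speeds; "joint_torque": joint torques, N m; "position": TCP position; "tool_rot": TCP orientation; "ft_force": force on the tool from outside, world axes, zero at the start; "moment": the same for the moment, N m; "grip_width": finger opening in m; "grip_force": force on a finger pad.
Only numpy, scipy, OpenCV 4.12 (cv2) and the standard library are available. Lean on these libraries where they do the work, as an engineer would, in place of code of your own. Each camera call takes 0.05 s, during which the arm holds its last target. There are 200 camera calls.

## Task

Turn the rotary board holder by one index hole: gently press the red plunger cap down to free the table, push it round so that the plunger goes to the next hole on the side where the inspection camera (white ring light) stands, and let it spring fully up into that hole. The loose steel shield must stay lying on the board, and nothing else on the bench may be lifted or shoved.

Things in the scene. Friction and masses are not known exactly. Their poses are not given: they have to be found in the camera images.
- turntable (a joint): angle (rad) of the round aluminium table (168 mm across, top 50 mm up), positive anticlockwise from above. Starts at about 0, locked in the middle of five index holes 30 degrees (0.524) apart. The plunger rides on the table: a negative turn carries it to the robot's left (+y), a positive one to the right. With the plunger pressed it turns freely (0.05 N m)
- plunger (a joint): travel (m) of the indexing plunger: 0 fully up, locked in a hole; 0.012 at its stop. Spring: 4 N at the top, 9 N at the stop. From 9 mm down the table is free. Let go between holes it stays about 8 mm down and snaps up over a hole; its round nose centres itself in a hole up to about 3 mm off
- cap_top (a point): centre of the flat top of the plunger's round red cap (40 mm across, 7 mm thick), 77 mm above the bench when up; moves with table and plunger. It stands on an arm of the table, 105 mm from the axis, on the robot's side, and is the highest thing on the holder. A fingertip pressed on it carries the table round by friction
- hub_axis (a point): point on the bench on the table's vertical axis, the frame of the fixed blue base (250 mm across, 8 mm thick); its x axis points from the starting plunger, at (-105, 0) mm, to the axis, away from the robot
- hole_left (a point): the next index hole on the robot's left (+y), where the plunger comes to stand at turntable -0.524; a dark spot 17 mm across on the fixed aluminium sector, top 36 mm above the bench, 105 mm from the axis
- hole_right (a point): the next index hole on the robot's right (-y), where the plunger comes to stand at turntable +0.524; looks the same as the left one
- board (a point): centre of the top of the green circuit board (86 x 62 mm) clamped on the table between two blue jaws (their tops 6 mm higher), 58 mm above the bench, on the table's axis; turns with the table
- shield: a small loose steel shield, 26 x 20 x 6 mm, lying on the green board near its centre; origin under its centre. It rides along when the table turns
- camera: the inspection camera: a dark upright camera with a white ring light (72 mm across) on a steel post, 230 mm tall, black foot 110 mm square, fixed; origin on the bench. It stands beyond the holder, either on the left (+y) or on the right (-y)
- fan: a yellow square fume fan, 130 mm wide, 150 mm tall, fixed; origin on the bench. It stands on the side where the camera does not
- phone: a black phone lying flat, 147 x 71 x 8 mm; origin under its centre
- dispenser: a pale blue round dispenser bottle with a steel cap, 52 mm across, 85 mm tall, standing; origin at the centre of its underside
- screwdriver: a small loose screwdriver with a blue handle, 150 mm long, lying on the mat
- tin: a small open steel screw tin, 60 mm across, 22 mm tall; origin at the centre of its underside
- brush: a small cleaning brush, 150 mm long, lying on the mat
- glue: a silver glue tube with a red nozzle, 95 mm long, 22 mm thick, lying
Things that resemble listed ones, but are neither listed nor needed, are in the scene too. What is shaped like the camera but purple is not meant.

How it is judged:
By the outcome, as a careful person would: the job done as asked, in the order asked, and still so for the second after the job is handed in, with the robot touching nothing.
It also fails if it takes over 35 s, if anything falls off the work surface, if the arm or the gripper's body presses on something with over 40 N, if the wrist force passes 120 N, or if a joint passes its speed limit or range.

## Working session

There is one attempt and no reset: what is moved stays moved. The work goes in short steps, Python scripts to look and compute and a shell command to move; the robot and the scene stay as the last step left them, time stands still between calls to the robot, and variables do not carry over. Pictures are saved under pics/ and viewed, at most 10 in all, crops included, and the job is handed in when it is done.

```bash
mkdir -p pics; python3 - <<'E'
from rig import robot, cams
import cv2
for n in ("scene","top"):
    cv2.imwrite(f"pics/{n}0.png",cv2.cvtColor(cams.camera(n),cv2.COLOR_RGB2BGR))
    i=cams.camera_info(n);print(n,i["intrinsics"],i["pose"])
o=robot.get_obs();print(o["time"],o["position"],o["tool_rot"],o["ft_force"],o["grip_width"])
E
```

```text
scene [[414.33612475   0.         281.01972858]
 [  0.         414.33612475 213.64517859]
 [  0.           0.           1.        ]] [[-0.52385849  0.59263907 -0.61184248  1.12840407]
 [ 0.85160115  0.38010992 -0.36095974  0.37684793]
 [ 0.01864855 -0.71013758 -0.70381592  0.83852843]
 [ 0.          0.          0.          1.        ]]
top [[529.71120203   0.         281.99354689]
 [  0.         529.71120203 204.90431497]
 [  0.           0.           1.        ]] [[-0.00689237 -0.97627552  0.21642228  0.11500278]
 [-0.99996595  0.00574674 -0.00592234  0.03270954]
 [ 0.00453812 -0.21645573 -0.97628189  1.73150324]
 [ 0.          0.          0.          1.        ]]
0.1 [ 0.25519386 -0.56993832  0.29133972] [ 9.77948626e-01  2.08843207e-01 -3.80845463e-05 -9.99396051e-04] [-0.15717099  0.04682743  0.16907794] 0.08711988148826981
```

View pics/scene0.png

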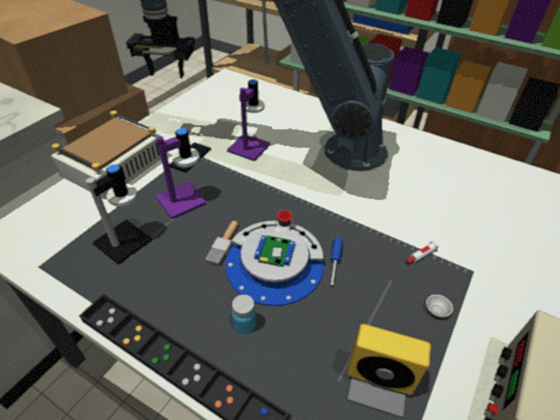

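View pics/top0.png

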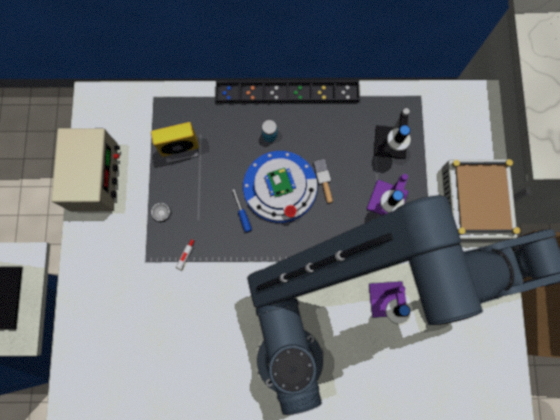

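The dark camera on its steel post stands at top (392,140), on the robot's right (-y). The purple look-alikes are at top (388,198) and (388,300), and the fan at (175,140) is on the left, so the target is hole_right. The red-cap candidates are the plunger cap at top (290,211), the glue nozzle at (192,243) and the red instrument knobs at (115,155). I choose (290,211) and will check it in a close crop.

```bash
python3 - <<'E'
import cv2,numpy as np
t=cv2.imread("pics/top0.png")[145:235,230:340]; s=cv2.imread("pics/scene0.png")[200:305,210:340]
t=cv2.resize(t,None,fx=5,fy=5,interpolation=cv2.INTER_CUBIC)
cv2.imwrite("pics/crop_t.png",t)
cv2.imwrite("pics/crop_s.png",cv2.resize(s,None,fx=5,fy=5,interpolation=cv2.INTER_CUBIC))
E
```

```text
(no output)
```

View pics/crop_t.png

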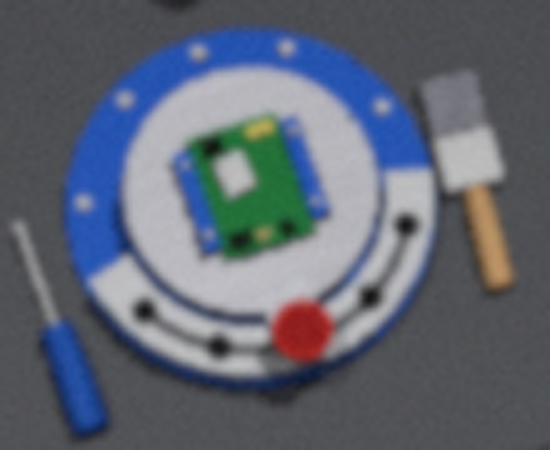

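View pics/crop_s.png

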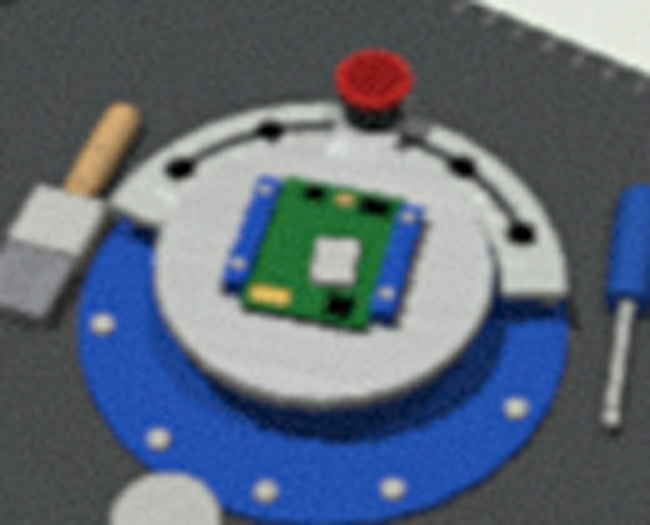

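The crops confirm the red round cap on the holder's arm: top crop (302,331), scene crop (373,80). The holes next to it are at top crop (370,297) on the right and (219,347) on the left, and the screwdriver and brush lie beside the base. Next I fit the holder pose to these points.

```bash
cat > h.py <<'E'
import numpy as np
from rig import cams
def proj(n,P):
    i=cams.camera_info(n);T=np.linalg.inv(i["pose"]);p=T[:3,:3]@np.asarray(P)+T[:3,3];u=i["intrinsics"]@p;return u[:2]/u[2]
def ray(n,uv,z):
    i=cams.camera_info(n);d=i["pose"][:3,:3]@np.linalg.inv(i["intrinsics"])@[*uv,1];o=i["pose"][:3,3];return o+d*(z-o[2])/d[2]
def ct(u,v): return np.array([(u+.5)/5-.5+230,(v+.5)/5-.5+145])
def cs(u,v): return np.array([(u+.5)/5-.5+210,(v+.5)/5-.5+200])
E
python3 - <<'E'
from h import *
from scipy.optimize import least_squares
A=30*np.pi/180
# angle k: world position hub+R(yaw)*105*(-cos,-sin)(k) ; positive turn -> -y
obs=[("top",ct(302,331),0,.077),("top",ct(370,297),1,.036),("top",ct(406,224),2,.036),("top",ct(219,347),-1,.036),("top",ct(145,311),-2,.036),
("scene",cs(373,80),0,.077),("scene",cs(270,130),1,.036),("scene",cs(179,168),2,.036),("scene",cs(463,167),-1,.036),("scene",cs(521,233),-2,.036)]
def P(h,k,z): a=h[2]+k*A; return np.array([h[0]-.105*np.cos(a),h[1]-.105*np.sin(a),z])
for sel in (obs,obs[:5],obs[5:]):
    r=least_squares(lambda h:np.concatenate([proj(n,P(h,k,z))-uv for n,uv,k,z in sel]),[.6,0,0])
    h=r.x;print(h.round(4),r.fun.reshape(-1,2).round(1).tolist());print("cap",P(h,0,.077).round(4),"right",P(h,1,.036).round(4))
print("cap rays",ray("top",ct(302,331),.077).round(4),ray("scene",cs(373,80),.077).round(4))
for n,c in (("brush",(490,290)),("brushhead",(455,75)),("sd",(90,435)),("sdtip",(15,220))): print(n,ray("top",ct(*c),.01).round(3))
print("purple foot",ray("top",(388,198),.0).round(3))
E
```

```text
[0.5643 0.0288 0.3184] [[0.4, -0.7], [0.3, -0.3], [0.3, -0.1], [0.2, -0.3], [0.1, -0.3], [0.3, -1.0], [0.2, 0.1], [0.4, 0.1], [0.2, -0.2], [0.4, 0.1]]
cap [ 0.4646 -0.0041  0.077 ] right [ 0.4944 -0.0495  0.036 ]
[0.5632 0.0298 0.3209] [[0.2, -0.4], [0.1, 0.0], [0.0, 0.2], [-0.1, 0.1], [-0.1, 0.1]]
cap [ 0.4635 -0.0033  0.077 ] right [ 0.4934 -0.0487  0.036 ]
[0.5653 0.0282 0.3153] [[0.0, -0.8], [-0.1, 0.2], [0.1, 0.2], [-0.1, 0.0], [0.0, 0.4]]
cap [ 0.4655 -0.0044  0.077 ] right [ 0.4951 -0.0499  0.036 ]
cap rays [ 0.4623 -0.0027  0.077 ] [ 0.4681 -0.003   0.077 ]
brush [ 0.504 -0.13   0.01 ]
brushhead [ 0.653 -0.11   0.01 ]
sd [0.407 0.136 0.01 ]
sdtip [0.554 0.187 0.01 ]
purple foot [ 0.521 -0.334  0.   ]
```

Hub is at (0.564, 0.029) with yaw 0.318. The cap is at (0.4646, -0.0041) and the right hole at (0.4944, -0.0495). I raise first to clear the purple stand, close the fingers, then travel above the cap.

```bash
python3 -m crank '[[0,0,-4,0,0,0,1],[0,0,-6,0,0,0,1],[0,0,-2,0,0,0,1],[0,0,0,0,0,0,1]]' 20 && python3 -m crank '[[3.52,-3.59,0,0,0,0,1],[3.52,-3.59,0,0,0,0,1],[3.52,-3.59,0,0,0,0,1],[3.52,-3.59,0,0,0,0,1],[3.52,-3.59,0,0,0,0,1]]' && python3 -m crank '[[3.52,-3.59,0,0,0,0,1],[3.52,-3.59,0,0,0,0,1],[3.52,-3.59,0,0,0,0,1],[3.52,-3.59,0,0,0,0,1],[3.52,-3.59,0,0,0,0,1]]' && python3 -m crank '[[3.52,-3.59,0,0,0,0,1],[3.52,-3.59,0,0,0,0,1],[0,0,0,0,0,0,1],[0,0,0,0,0,0,1]]'
```

```text
time: 0.6
position: [0.2555, -0.5709, 0.414]
tool_rot: [0.978, 0.209, 0.0, 0.002]
ft_force: [-0.1, -0.7, -1.3]
grip_width: 0.0548
grip_force: 0.0
time: 1.23
position: [0.3424, -0.3323, 0.41]
tool_rot: [0.978, 0.209, -0.001, -0.002]
ft_force: [0.3, 0.4, 0.1]
grip_width: 0.0055
grip_force: 0.0
time: 1.85
position: [0.4294, -0.097, 0.4103]
tool_rot: [0.978, 0.209, -0.002, -0.001]
ft_force: [0.6, 0.1, -0.1]
grip_width: 0.0006
grip_force: 0.0
time: 2.35
position: [0.4641, -0.0047, 0.4108]
tool_rot: [0.978, 0.209, -0.002, -0.0]
ft_force: [-0.7, -0.2, -0.0]
grip_width: 0.0007
grip_force: 0.0
```

```bash
python3 -m crank '[[0,0,4,0,0,0,1],[0,0,5,0,0,0,1],[0,0,5,0,0,0,1],[0,0,4,0,0,0,1],[0,0,3,0,0,0,1]]' && python3 -m crank '[[0,0,2,0,0,0,1],[0,0,1.2,0,0,0,1],[0,0,0,0,0,0,1],[0,0,0,0,0,0,1]]'; python3 - <<'E'
from rig import robot, cams
import cv2
a=[cv2.resize(cv2.cvtColor(cams.camera(n),cv2.COLOR_RGB2BGR)[y:y+100,x:x+90],None,fx=4.4,fy=5,interpolation=cv2.INTER_CUBIC) for n,x,y in (("scene",240,160),("top",245,145))]
cv2.imwrite("pics/above.png",cv2.hconcat(a)); print(robot.get_obs()["q"])
E
```

```text
time: 2.98
position: [0.4636, -0.0062, 0.2002]
tool_rot: [0.978, 0.207, -0.001, -0.001]
ft_force: [0.9, -0.3, 0.8]
grip_width: 0.0003
grip_force: 0.0
time: 3.48
position: [0.4653, -0.0051, 0.1708]
tool_rot: [0.978, 0.209, 0.001, 0.0]
ft_force: [-0.4, 0.0, 0.1]
grip_width: 0.0007
grip_force: 0.0
[-2.51340888e-01  5.24115338e-01  1.93832874e+00 -3.94106300e-05
  6.77213563e-01  8.98804479e-01]
```

View pics/above.png

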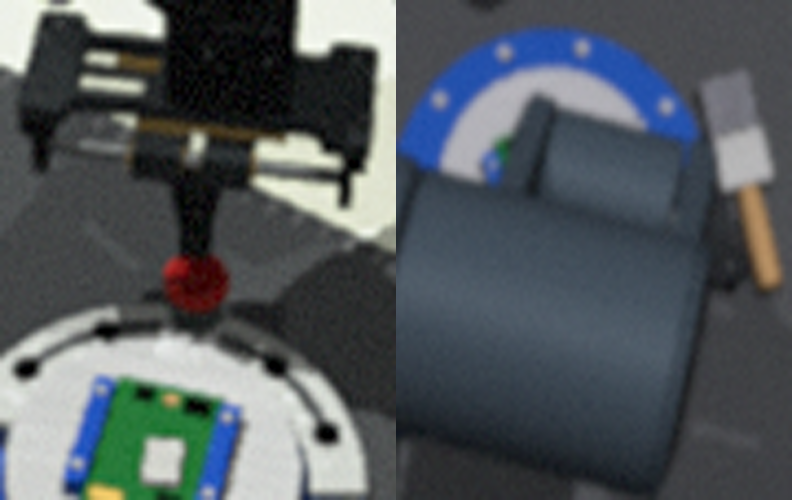

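The closed fingertips stand just above the cap, laterally centred at left crop (195,260), and the shield lies on the board at (163,460). Now I go down gently.

```bash
python3 -m crank '[[0,0,1,0,0,0,1],[0,0,0.8,0,0,0,1],[0,0,0.2,0,0,0,1],[0,0,0,0,0,0,1]]' && python3 -m crank '[[0,0,0.2,0,0,0,1],[0,0,0.2,0,0,0,1],[0,0,0,0,0,0,1]]'&& python3 -m crank '[[0,0,0.2,0,0,0,1],[0,0,0.2,0,0,0,1],[0,0,0,0,0,0,1]]'
```

```text
time: 4.08
position: [0.4648, -0.0046, 0.1499]
tool_rot: [0.978, 0.209, -0.0, -0.0]
ft_force: [0.3, -0.9, 0.5]
grip_width: 0.0002
grip_force: 0.0
time: 4.45
position: [0.4651, -0.0047, 0.1465]
tool_rot: [0.978, 0.209, 0.0, 0.0]
ft_force: [-0.4, -0.0, 3.3]
grip_width: 0.0009
grip_force: 1.7
time: 4.82
position: [0.4651, -0.0047, 0.1423]
tool_rot: [0.978, 0.209, 0.0, 0.0]
ft_force: [-0.6, 0.5, 5.7]
grip_width: 0.0007
grip_force: 2.6
```

```bash
python3 -m crank '[[0,0,0.2,0,0,0,1],[0,0,0.2,0,0,0,1],[0,0,0.2,0,0,0,1],[0,0,0,0,0,0,1]]'&& python3 -m crank '[[-0.017,0.228,0,0,0,-0.0218,1],[-0.033,0.456,0,0,0,-0.0437,1],[-0.033,0.456,0,0,0,-0.0437,1],[0,0,0,0,0,0,1]]'
```

```text
time: 5.32
position: [0.4651, -0.0047, 0.1365]
tool_rot: [0.978, 0.209, 0.0, 0.0]
ft_force: [0.3, -0.4, 7.2]
grip_width: 0.0004
grip_force: 3.7
time: 5.82
position: [0.4694, -0.0157, 0.1366]
tool_rot: [0.965, 0.262, 0.0, 0.0]
ft_force: [0.4, -0.3, 6.9]
grip_width: 0.0006
grip_force: 3.7
```

```bash
python3 -m crank '[[0,0,0.06,0,0,0,1],[-0.033,0.456,0,0,0,-0.0437,1],[-0.033,0.456,0,0,0,-0.0437,1],[0,0,0,0,0,0,1]]'; python3 - <<'E'
from rig import robot, cams
import cv2
cv2.imwrite("pics/turn1.png",cv2.resize(cv2.cvtColor(cams.camera("scene"),cv2.COLOR_RGB2BGR)[190:310,210:340],None,fx=5,fy=5,interpolation=cv2.INTER_CUBIC))
E
```

```text
time: 6.32
position: [0.4736, -0.0238, 0.136]
tool_rot: [0.953, 0.304, 0.0, 0.0]
ft_force: [-0.9, -0.8, 7.3]
grip_width: 0.0007
grip_force: 3.8
```

View pics/turn1.png

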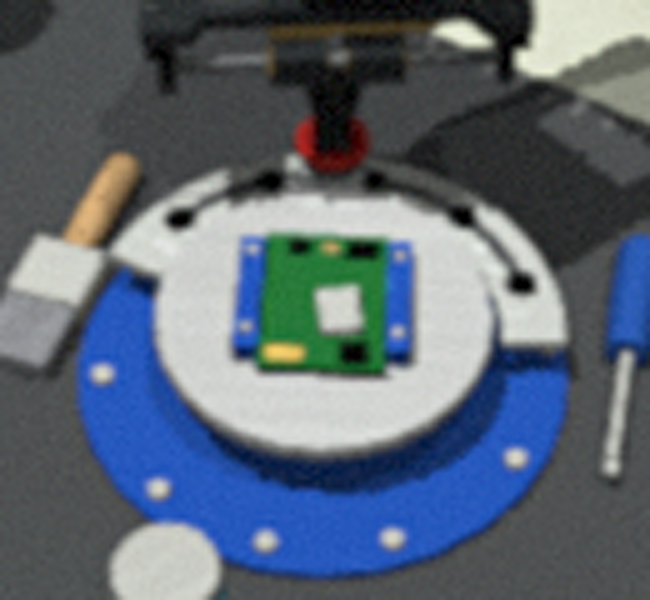

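The table is turning with the tip: the cap is at (332,140), the freed middle hole shows at (373,180), and the shield is still on the board at (338,308). I continue the arc.

```bash
python3 -m crank '[[-0.033,0.456,0,0,0,-0.0437,1],[-0.033,0.456,0,0,0,-0.0437,1],[-0.033,0.456,0,0,0,-0.0437,1],[-0.033,0.456,0,0,0,-0.0437,1]]' && python3 -m crank '[[-0.033,0.456,0,0,0,-0.0437,1],[-0.033,0.456,0,0,0,-0.0437,1],[-0.033,0.456,0,0,0,-0.0437,1],[-0.017,0.228,0,0,0,-0.0218,1],[0,0,0,0,0,0,1]]'; python3 - <<'E'
from rig import robot, cams
import cv2
cv2.imwrite("pics/turn2.png",cv2.resize(cv2.cvtColor(cams.camera("scene"),cv2.COLOR_RGB2BGR)[190:310,210:340],None,fx=5,fy=5,interpolation=cv2.INTER_CUBIC))
E
```

```text
time: 6.88
position: [0.4839, -0.0385, 0.136]
tool_rot: [0.922, 0.387, -0.0, 0.0]
ft_force: [-0.9, 0.7, 8.0]
grip_width: 0.0003
grip_force: 3.8
time: 7.5
position: [0.4954, -0.0502, 0.1361]
tool_rot: [0.89, 0.455, 0.0, 0.001]
ft_force: [-1.2, -2.0, 6.9]
grip_width: 0.0004
grip_force: 3.8
```

View pics/turn2.png

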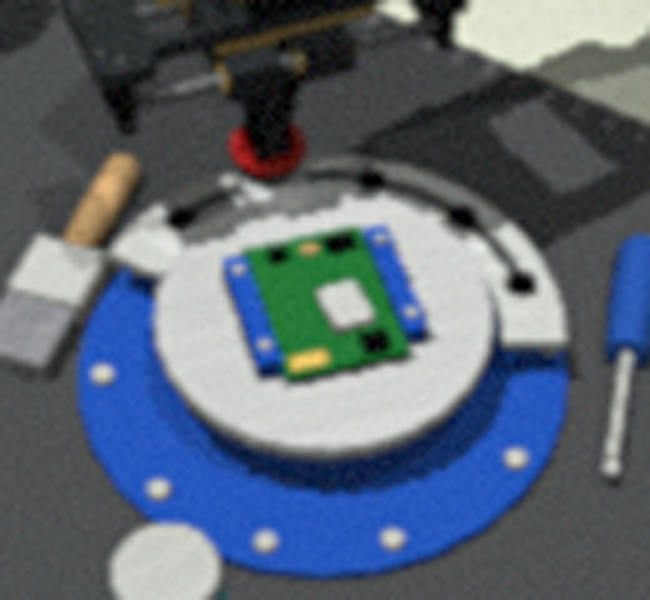

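```bash
python3 - <<'E'
from h import *
from rig import robot
import cv2
im=cams.camera("scene");o=robot.get_obs();print(o["ft_force"],o["position"])
hsv=cv2.cvtColor(im,cv2.COLOR_RGB2HSV).astype(int)
m=((hsv[...,0]<8)|(hsv[...,0]>172))&(hsv[...,1]>150)&(hsv[...,2]>60)
ys,xs=np.nonzero(m[200:240,240:300]);print("red bbox",xs.min()+240,xs.max()+240,ys.min()+200,ys.max()+200)
for a in (.75,.8,.842,.88):
  c=[.5643-.105*np.cos(a),.0288-.105*np.sin(a)]
  q=np.array([proj("scene",[c[0]+.02*np.cos(t),c[1]+.02*np.sin(t),z]) for t in np.arange(0,6.28,.1) for z in (.0665,.0595)])
  print(a,q.min(0),q.max(0))
E
```

```text
[-1.26487294 -1.57554649  7.92529423] [ 0.49541322 -0.05025729  0.13614035]
red bbox 256 269 216 224
0.75 [259.66897312 211.697415  ] [274.92161332 224.3904916 ]
0.8 [257.69751894 211.97875169] [272.96401984 224.68848934]
0.842 [256.05464056 212.267684  ] [271.33475149 224.99422971]
0.88 [254.58066336 212.57023132] [269.87537701 225.31418612]
```

The cap is over the hole to about 1 mm, so I release straight up slowly.

```bash
python3 -m crank '[[0,0,-0.2,0,0,0,1],[0,0,-0.2,0,0,0,1],[0,0,-0.2,0,0,0,1],[0,0,0,0,0,0,1]]' && python3 -m crank '[[0,0,-0.2,0,0,0,1],[0,0,-0.2,0,0,0,1],[0,0,0,0,0,0,1]]' && python3 -m crank '[[0,0,-0.2,0,0,0,1],[0,0,-0.5,0,0,0,1],[0,0,-2,0,0,0,1],[0,0,-4,0,0,0,1],[0,0,0,0,0,0,1]]'
```

```text
time: 8.1
position: [0.4953, -0.0502, 0.142]
tool_rot: [0.89, 0.455, 0.0, 0.001]
ft_force: [-0.5, -0.5, 4.9]
grip_width: 0.0007
grip_force: 2.7
time: 8.48
position: [0.495, -0.0499, 0.1458]
tool_rot: [0.89, 0.455, -0.0, 0.0]
ft_force: [-0.6, -2.4, 3.9]
grip_width: 0.0007
grip_force: 2.0
time: 9.1
position: [0.4965, -0.0499, 0.2149]
tool_rot: [0.89, 0.455, 0.002, 0.002]
ft_force: [-0.3, 0.3, -0.1]
grip_width: 0.0003
grip_force: 0.0
```

The spring followed the tip up to the top (3.9 N at z 0.1458), so the plunger is in the hole. I lift clear and check.

```bash
python3 -m crank '[[0,0,-5,0,0,0,1],[0,0,-5,0,0,0,1],[0,0,-5,0,0,0,1],[0,0,0,0,0,0,1],[0,0,0,0,0,0,1]]'; python3 - <<'E'
from h import *
import cv2
im=cams.camera("scene")
cv2.imwrite("pics/end.png",cv2.resize(cv2.cvtColor(im,cv2.COLOR_RGB2BGR)[190:310,210:340],None,fx=5,fy=5,interpolation=cv2.INTER_CUBIC))
for z in (.077,.069):
  u=proj("scene",[.5643-.105*np.cos(.842),.0288-.105*np.sin(.842),z]);print(z,(u-[210,190]+.5)*5-.5)
E
```

```text
time: 9.72
position: [0.4942, -0.0494, 0.3613]
tool_rot: [0.89, 0.455, -0.001, -0.001]
ft_force: [0.3, 0.6, -0.1]
grip_width: 0.0005
grip_force: 0.0
0.077 [270.29424477 125.93224312]
0.069 [270.46009074 136.76562448]
```

View pics/end.png

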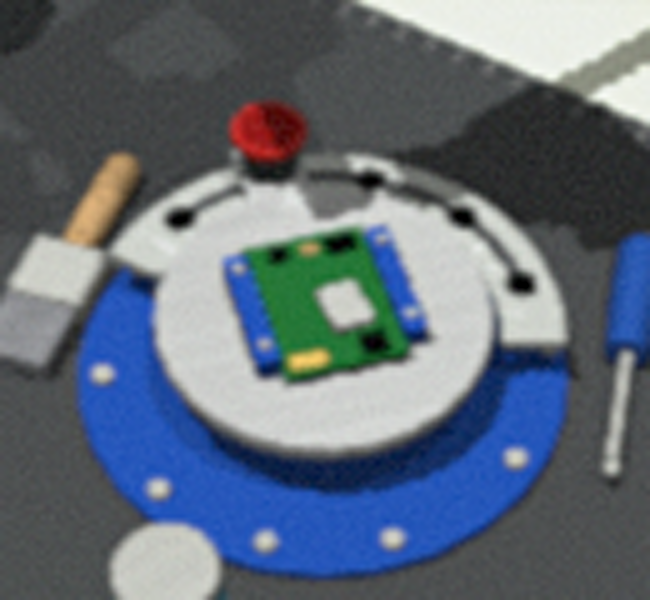

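The cap top is at (268,127), which matches the fully-up prediction of (270,126) in the right-hand hole. The shield lies on the board at (345,303), and the brush and screwdriver have not moved.

```bash
python3 -c "
from rig import ticket
print(ticket.hand_in())"
```

```text
the job is handed in; nothing more can be done
None
```

The job is handed in: the holder is turned one index hole to the right, the camera side, with the plunger fully up in that hole, the shield still on the board and, in the last close-up, the brush and screwdriver beside the holder unmoved.

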